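Put the gauges back in the gauge tray

ROBOT

A 7-joint arm with a two-finger parallel gripper is mounted at the origin on the work surface. World frame = base frame: x ahead of the robot, y to its left, z up, the work surface at z = 0. Lengths are in m, angles in degrees, forces in N, time in s.
With the tool pointing down it reaches from about 0.35 to 0.9 m from the base axis. Payload 7.2 kg.
Tool frame: the origin (TCP) lies on the mounting face of the last link; the fingertips stand 182 mm ahead of it and the grasp point (between the pads) lies 163 mm ahead of it (r.pinch_z is the distance from the TCP to the grasp point, in m); z points along the fingers, y is the direction in which the jaws open and shut (so a half turn about z gives the same grasp; the last joint's range is limited). The gripper opens to 88 mm and grips with 3 to 60 N. Pads are 20 mm wide; open, the fingers measure 115 mm over their backs; the gripper's body (75 mm by 178 mm) begins 61 mm behind the grasp point.
Start: joints at [-73.293, 23.554, -0.728, 91.456, 0.321, 64.991, -4.71], TCP at [0.22, 0.585, 0.405] pointing down, gripper open.
Joint ranges: [-169.25, 169.25], [-16.82, 113.86], [-84.01, 82.57], [7.8, 145.47], [-59.2, 239.2], [7.22, 106.19], [-163.78, 163.78]. Speed limits (degrees/s): [136.94, 136.94, 172.46, 172.46, 180, 180, 180].

INTERFACE

Orientations are given as [roll, pitch, yaw] about the fixed x, y, z axes, in that order (R = Rz(yaw) Ry(pitch) Rx(roll)).
In Python, from bench import r gives the robot as it stands. The module is installed in compiled form; this text tells all that it offers.
- The arm moves only by the shell command python3 -m crank 'ROWS'. ROWS is JSON, a list of rows, each a list of 3 entries, a list of its own where there are three numbers: the finger opening in mm, from 0 to 87.8, then the shift along the tool's x, y, z each as a share of 200 mm, from -1 to 1, then the turn, a rotation vector about the tool's x, y, z each as a share of pi/2 rad, from -1 to 1. A call has exactly 8 rows; each row is the pose to reach, as a shift and turn from the pose commanded when the call began, along the tool's axes at that moment; what a row does not reach only later rows make up. A row lasts 1/10 s, in which the tool goes at most 50 mm and 8.59 degrees, less where a joint would pass 70% of its speed; a pose out of reach is approached as far as the arm can. A call with a number of a shift or a turn outside -1 to 1 is refused whole. A call with a gripper value outside its range is refused whole. The fingers move at their own pace and stop on an object; the grip force is fixed at half the most. Time passes only in rows, so rows that repeat a pose let the fingers close, or fill a call up. It gives the time, the measured TCP pose, the force and the opening at its end, in the units of the state.
- r.read_state(): the state, without advancing time (a new reading comes with each control period).
- r.grab_frame(name): name is "scene" or "top" or "wrist"; returns (picture, depth): 384x512x3 uint8, red, green, blue; 384x512 float32, m along the optical axis (not along the pixel's ray), 0 where there is no reading.
- r.calibration(name): a dict with "vfov" (degrees; the focal length in pixels is half the picture's height over the tangent of half this angle, whatever the lens; pixels are square), "cx", "cy" (the principal point, pixels), "R" (3x3) and "t" (3): a world point X has camera coordinates R X + t; the wrist camera has in their place "T_tool_cam" (4x4, takes a point from camera to tool coordinates, whose origin is the TCP and whose axes are the flange's). Camera axes: x right, y down, z forward; pixel columns grow to the right and rows downward; lengths in m; the calibration is good to about 2 mm. A picture is of the moment at which its call begins: read the wrist's pose just before it. calibration takes no time and is no camera call.
- r.close_job(): hands the job in, once; it reports no verdict.
The state is a dict: "time_s": time; "qpos": joint angles; "joint_velocities": joint speeds; "effort": joint torques, N m; "ee_pos": TCP position; "orientation": TCP orientation; "force": force on the tool from outside, world axes, zero at the start; "torque": the same for the moment, N m; "finger_gap": finger opening in m.
Only numpy, scipy, OpenCV 4.12 (cv2) and the standard library are available. Lean on these libraries where they do the work, as an engineer would, in place of code of your own. Each camera call takes 0.05 s, during which the arm holds its last target.

TASK

Put the four gauges away in the wooden gauge tray, each seated in the insert made for it: the large and the small setting ring (steel rings with a bore) flat in the large and the small round well, the vee block, groove up, flat in the rectangular pocket, and the plug gauge lying across the two saddles of its cradle. The solid steel disc and the plain steel block are workpieces that only look like gauges: leave them where they lie. These are precision gauges, so set each one down, never drop it.

Things in the scene. Friction and masses are not known exactly. Their poses are not given: they have to be found in the camera images.
- ring_large: Large setting ring: steel ring, outside diameter 52 mm, bore 30 mm right through, 24 mm high, about 0.26 kg, lying flat. Origin: centre of its underside; z up along the bore.
- ring_small: Small setting ring: steel ring, outside diameter 36 mm, bore 16 mm right through, 20 mm high, about 0.13 kg, lying flat. Origin: centre of its underside; z up along the bore.
- vee_block: Vee block: steel block 50 mm (its x) by 40 mm (its y) by 36 mm high, with a 90-degree vee groove 28 mm wide and 14 mm deep in its top, running along its x; about 0.45 kg. Its sides are flat. Origin: centre of its underside; z up.
- plug_gauge: Plug gauge lying on the bench: hexagonal aluminium grip 44 mm long, 20 mm across flats (23 mm across its corners, which are at the sides), a steel pin of 14 mm diameter at each end (22 and 18 mm long), 84 mm in all, 0.12 kg. Origin: on the axis, mid-grip, 10 mm above the bench; x along the axis. In the cradle it may point either way, any side up.
- disc: Workpiece, not a gauge: solid steel disc, 52 mm diameter, 24 mm high, without a bore. To be left where it lies. Origin: centre of its underside.
- plain_block: Workpiece, not a gauge: plain steel block 50 x 40 x 36 mm high with a flat top, no groove. To be left where it lies. Origin: centre of its underside.
- well_large: Insert with the large round well: diameter 64 mm, 8 mm deep, central, dark rubber floor. The wooden tray (202 mm square, 20 mm high, fixed) holds four grey inserts of 94 mm square edge to edge, parallel to its sides, in any order. Origin: centre of the insert's underside, 4 mm above the bench, z up; insert's top 16 mm, recess floor 8 mm above it.
- well_small: Insert of the tray (94 mm square) with the small round well: diameter 48 mm, 8 mm deep, central, dark rubber floor. Origin: centre of the insert's underside, 4 mm above the bench, z up; insert's top 16 mm, recess floor 8 mm above it.
- pocket: Insert of the tray (94 mm square) with the rectangular pocket: 62 mm along its x by 52 mm along its y, 8 mm deep, central, dark rubber floor. Origin: centre of the insert's underside, 4 mm above the bench, z up; insert's top 16 mm, recess floor 8 mm above it.
- cradle: Insert of the tray (94 mm square, plate 8 mm thick) with two saddles, 6 mm thick, 30 mm either side of the middle along its x, tops 30 mm above the origin, each with a 90-degree vee notch 28 mm wide. The end pins lie in the notches, the grip hangs free between them; the seated axis runs along x, 26 mm above the origin. Origin: centre of the underside, 4 mm above the bench.
There are look-alikes about, which are no part of the job. Leave any green look-alike of the pocket alone. What is shaped like the well_small but pink is not meant.

How it is judged (in metres and radians):
At the end, for the whole second after the job is handed in: Rings and vee block upright in their own recess: within 12 mm of its centre, on its floor within 2.5 mm. Plug gauge in both saddles: within 12 mm of centre, 3 mm of seated height, 0.15 rad of the cradle's x. All at rest, released; disc and plain block within 20 mm of where they lay (horizontal distance between ring_large and well_large below 0.012 m and z of ring_large in the frame of well_large below 0.0105 m and angle between each of ring_large, ring_small, vee_block's own z axis and vertical below 0.08 rad and horizontal distance between ring_small and well_small below 0.012 m and z of ring_small in the frame of well_small below 0.0105 m and horizontal distance between vee_block and pocket below 0.012 m and z of vee_block in the frame of pocket below 0.0105 m and horizontal distance between plug_gauge and cradle below 0.012 m and z of plug_gauge in the frame of cradle below 0.029 m and angle between the x axis of plug_gauge and the x axis of cradle, either way round below 0.15 rad and linear speed of each of ring_large, ring_small, vee_block, plug_gauge below 0.02 m/s and distance of each of disc, plain_block from where it was at the start of the episode below 0.02 m); the robot touches nothing.
It fails at once if the solid disc or the plain block is moved by more than 20 mm (distance of any of disc, plain_block from where it was at the start of the episode above 0.02 m).
It fails at once if a gauge is dropped (falls free by more than about 25 mm) ((linear speed of ring_large above 0.7 m/s and contact force between ring_large and the fingers below 0.05 N) or (linear speed of ring_small above 0.7 m/s and contact force between ring_small and the fingers below 0.05 N) or (linear speed of vee_block above 0.7 m/s and contact force between vee_block and the fingers below 0.05 N) or (linear speed of plug_gauge above 0.7 m/s and contact force between plug_gauge and the fingers below 0.05 N)).
It also fails if it takes over 109 s, if anything falls off the work surface, if the arm or the gripper's body presses on something with over 40 N, if the wrist force passes 120 N, or if a joint passes its speed limit or range.

## Working session

There is one attempt and no reset: what is moved stays moved. The work goes in short steps, Python scripts to look and compute and a shell command to move; the robot and the scene stay as the last step left them, time stands still between calls to the robot, and variables do not carry over. Pictures are saved under pics/ and viewed, and the job is handed in when it is done.

```bash
mkdir -p pics; ls
python3 - <<'E'
from bench import r
import cv2
s=r.read_state()
print({k:s[k] for k in('time_s','ee_pos','orientation','force','finger_gap')},r.pinch_z)
import numpy as np
for n in('scene','top','wrist'):
    im,d=r.grab_frame(n); c=r.calibration(n); print(n,c)
    cv2.imwrite(f'pics/{n}0.png',im[:,:,::-1]); np.savez(f'pics/{n}0.npz',im=im,d=d)
E
```

```text
pics
{'time_s': 0.0, 'ee_pos': array([0.21998759, 0.58478942, 0.40383378]), 'orientation': array([-1.79911588e+02,  5.97840655e-03,  1.59384433e+02]), 'force': array([-0.16395428, -0.52742443, -0.17315916]), 'finger_gap': 0.08781900918255853} 0.1633
scene {'vfov': 49.369182568947856, 'cx': 251.11502345192804, 'cy': 190.3410130585125, 'R': array([[ 0.16104059,  0.98689787, -0.00992573],
       [ 0.80800466, -0.13761079, -0.57288021],
       [-0.56674015,  0.08423693, -0.819579  ]]), 't': array([-0.07222236, -0.37440348,  1.23864862])}
top {'vfov': 48.18641759132795, 'cx': 251.0563686873662, 'cy': 193.00026928724702, 'R': array([[ 0.01513771, -0.99984968, -0.0084544 ],
       [-0.98484987, -0.01344873, -0.17288687],
       [ 0.17274718,  0.01094342, -0.9849054 ]]), 't': array([-0.02315305,  0.48735263,  1.22747762])}
wrist {'vfov': 71.92128219449667, 'cx': 252.21512675340824, 'cy': 189.72918608714255, 'T_tool_cam': array([[ 3.39460901e-04, -9.68768485e-01, -2.47966747e-01,
         6.66963977e-02],
       [ 9.99999568e-01,  1.14203609e-04,  9.22800737e-04,
         5.18331316e-04],
       [-8.65661574e-04, -2.47966953e-01,  9.68768105e-01,
         1.95032929e-02],
       [ 0.00000000e+00,  0.00000000e+00,  0.00000000e+00,
         1.00000000e+00]])}
```

View pics/top0.png

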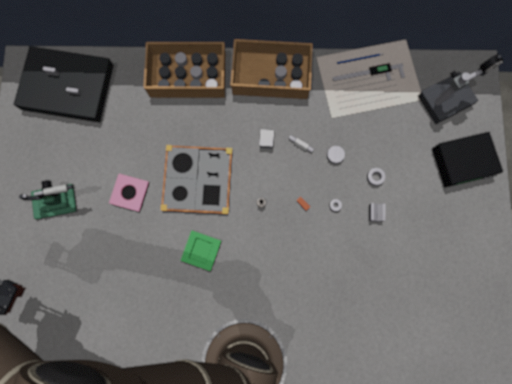

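View pics/scene0.png

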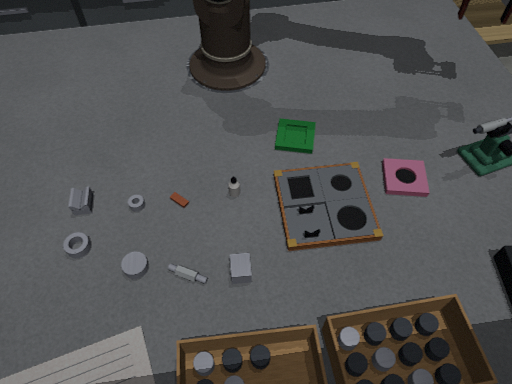

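View pics/wrist0.png

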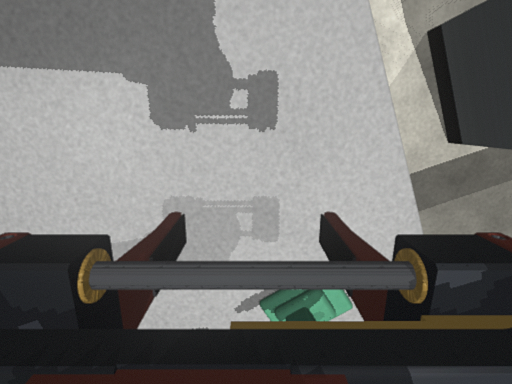

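```bash
cat > h.py <<'E'
import numpy as np, cv2
from scipy.spatial.transform import Rotation as Ro
from bench import r
def f(c): return 192/np.tan(np.radians(c['vfov'])/2)
def cam(n,s=None):
    """returns c, Rwc (cam->world), origin"""
    c=r.calibration(n)
    if n!='wrist':
        R=c['R'].T; return c,R,-R@c['t']
    Rt=Ro.from_euler('xyz',s['orientation'],degrees=True).as_matrix()
    T=c['T_tool_cam']; return c,Rt@T[:3,:3],Rt@T[:3,3]+s['ee_pos']
def plane(n,uv,z,s=None):
    c,R,o=cam(n,s); uv=np.atleast_2d(uv).astype(float)
    d=np.c_[(uv[:,0]-c['cx'])/f(c),(uv[:,1]-c['cy'])/f(c),np.ones(len(uv))]@R.T
    return o+d*((z-o[2])/d[:,2])[:,None]
def cloud(n,d,s=None):
    c,R,o=cam(n,s); v,u=np.mgrid[:384,:512]
    p=np.stack([(u-c['cx'])/f(c)*d,(v-c['cy'])/f(c)*d,d],-1)@R.T+o
    p[d<=0]=np.nan; return p
def proj(n,X,s=None):
    c,R,o=cam(n,s); q=(np.atleast_2d(X)-o)@R
    return np.c_[q[:,0]/q[:,2]*f(c)+c['cx'],q[:,1]/q[:,2]*f(c)+c['cy']]
def shot(n,tag):
    s=r.read_state(); im,d=r.grab_frame(n); np.savez(f'pics/{tag}.npz',im=im,d=d,ee_pos=s['ee_pos'],orientation=s['orientation'])
    cv2.imwrite(f'pics/{tag}.png',im[:,:,::-1]); return s,im,d
E
python3 - <<'E'
from h import *
for n,x0,x1,y0,y1 in(('top',100,400,110,270),('scene',50,440,110,300)):
    z=np.load(f'pics/{n}0.npz'); im,d=z['im'],z['d']; p=cloud(n,d)
    Z=p[...,2]; print(n,np.nanmedian(Z[y0:y1,x0:x1]))
    m=((Z>0.008)&(Z<0.08)).astype(np.uint8); m[:y0]=0;m[y1:]=0;m[:,:x0]=0;m[:,x1:]=0
    k,l,st,ce=cv2.connectedComponentsWithStats(m)
    for i in range(1,k):
        if st[i,4]<25: continue
        q=p[l==i]; print(ce[i].round(1),st[i,4],'mean',q.mean(0).round(4),'zmed/max',np.median(q[:,2]).round(4),q[:,2].max().round(4),'min',q.min(0).round(3),'max',q.max(0).round(3))
    cv2.imwrite(f'pics/{n}_crop.png',cv2.resize(im[y0:y1,x0:x1,::-1],None,fx=2,fy=2,interpolation=cv2.INTER_CUBIC))
E
```

```text
top 0.0003222386088264084
[266.5 139.1] 239 mean [ 0.6564 -0.0606  0.034 ] zmed/max 0.0355 0.0425 min [ 0.632 -0.081  0.009] max [ 0.684 -0.041  0.043]
[301.2 143.9] 162 mean [ 0.6478 -0.1677  0.0165] zmed/max 0.017 0.0243 min [ 0.622 -0.204  0.008] max [ 0.673 -0.131  0.024]
[196.7 179.9] 4244 mean [0.5307 0.15   0.0168] zmed/max 0.0173 0.0381 min [0.43  0.044 0.008] max [0.64  0.254 0.038]
[335.7 154.8] 241 mean [ 0.6127 -0.2719  0.023 ] zmed/max 0.0238 0.0301 min [ 0.588 -0.297  0.008] max [ 0.641 -0.247  0.03 ]
[376.2 176.7] 194 mean [ 0.5463 -0.3928  0.0217] zmed/max 0.0227 0.0311 min [ 0.521 -0.419  0.008] max [ 0.573 -0.368  0.031]
[129.  192.6] 889 mean [0.4886 0.3541 0.0146] zmed/max 0.0148 0.0244 min [0.433 0.297 0.008] max [0.546 0.411 0.024]
[303.1 203.2] 66 mean [ 0.4641 -0.1733  0.011 ] zmed/max 0.0105 0.0171 min [ 0.444 -0.194  0.008] max [ 0.482 -0.155  0.017]
[261.1 203. ] 67 mean [ 0.4586 -0.0463  0.0389] zmed/max 0.0379 0.0612 min [ 0.449 -0.058  0.009] max [ 0.471 -0.034  0.061]
[335.6 205.3] 98 mean [ 0.4579 -0.2693  0.0189] zmed/max 0.0195 0.0283 min [ 0.441 -0.
[... 1081 characters left out ...]
0172] zmed/max 0.0183 0.0224 min [ 0.444 -0.283  0.008] max [ 0.478 -0.248  0.022]
[ 76.7 244.3] 437 mean [ 0.5516 -0.3875  0.0203] zmed/max 0.0222 0.0261 min [ 0.523 -0.414  0.008] max [ 0.576 -0.363  0.026]
[134.5 264.2] 544 mean [ 0.6188 -0.2671  0.0222] zmed/max 0.0231 0.028 min [ 0.591 -0.294  0.008] max [ 0.642 -0.243  0.028]
[240.6 267.3] 575 mean [ 0.6659 -0.0564  0.0327] zmed/max 0.035 0.0388 min [ 0.634 -0.077  0.008] max [ 0.688 -0.035  0.039]
[187.4 273. ] 368 mean [ 0.653  -0.1634  0.0161] zmed/max 0.0166 0.0234 min [ 0.627 -0.202  0.008] max [ 0.677 -0.125  0.023]
[433.6 298.4] 29 mean [0.8018 0.2733 0.0748] zmed/max 0.0751 0.0773 min [0.8   0.257 0.072] max [0.804 0.285 0.077]
```

Run:
```python
from h import *
im=cv2.imread('pics/top0.png'); cv2.imwrite('pics/tray_t.png',cv2.resize(im[135:225,150:250],None,fx=6,fy=6,interpolation=cv2.INTER_CUBIC))
```

```text
(no output)
```

View pics/top_crop.png

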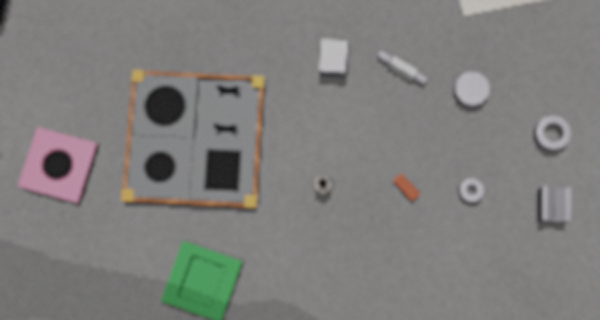

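View pics/tray_t.png

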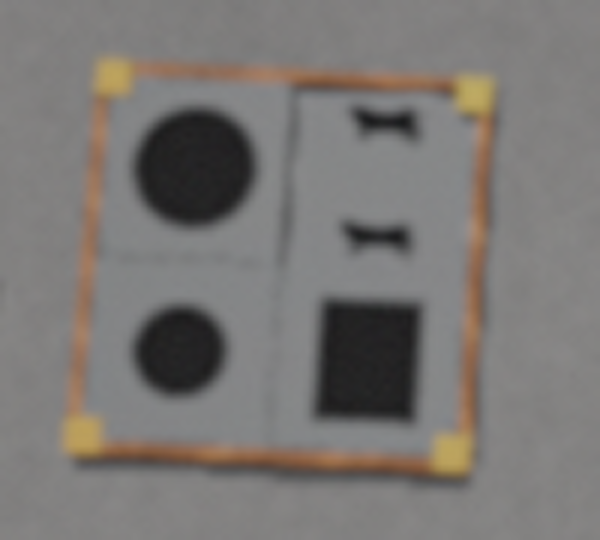

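```bash
cat > go.py <<'E'
# prints the row entries for reaching TCP pose x y z yaw (roll 180)
import sys
from h import *
def go(x,y,z,yaw,s=None):
    s=s or r.read_state(); R0=Ro.from_euler('xyz',s['orientation'],degrees=True)
    R1=Ro.from_euler('xyz',[180,0,yaw],degrees=True)
    d=R0.inv().apply(np.array([x,y,z])-s['ee_pos'])/0.2
    w=(R0.inv()*R1).as_rotvec()/(np.pi/2)
    print('shift',d.round(3),'turn',w.round(3),'from',s['ee_pos'].round(4),s['orientation'].round(2),'t',round(s['time_s'],2))
if __name__=='__main__': go(*map(float,sys.argv[1:5]))
E
python3 go.py .6 .15 .40 180; python3 -c "
from h import *
z=np.load('pics/top0.npz');p=cloud('top',z['d']);print(np.nanmax(p[150:260,20:250,2]), p[170:215,20:80,2].max())"
```

```text
shift [-2.544 -1.366  0.022] turn [-0.001 -0.    -0.229] from [0.22   0.5848 0.404 ] [-179.93    0.    159.39] t 0.15
0.1488420943145512 nan
```

```bash
python3 -m crank '[[87,[-0.25,-0.13,0],[0,0,-0.05]],[87,[-0.5,-0.27,0],[0,0,-0.1]],[87,[-0.75,-0.4,0],[0,0,-0.15]],[87,[-1,-0.54,0],[0,0,-0.229]],[87,[-1,-0.54,0],[0,0,-0.229]],[87,[-1,-0.54,0],[0,0,-0.229]],[87,[-1,-0.54,0],[0,0,-0.229]],[87,[-1,-0.54,0],[0,0,-0.229]]]'; python3 go.py .6 .15 .40 180
```

```text
time_s: 0.95
ee_pos: [0.3682, 0.4145, 0.4045]
orientation: [180.0, -0.0, -179.9]
force: [1.2, 1.0, -0.3]
finger_gap: 0.0871
shift [-1.157 -1.325  0.021] turn [ 0.    -0.     0.001] from [0.3682 0.4145 0.4045] [ 1.7998e+02 -4.0000e-02 -1.7991e+02] t 0.95
```

```bash
python3 -m crank '[[87,[-0.17,-0.17,0],[0,0,0]],[87,[-0.34,-0.34,0],[0,0,0]],[87,[-0.51,-0.51,0],[0,0,0]],[87,[-0.68,-0.68,0],[0,0,0]],[87,[-0.85,-0.85,0],[0,0,0]],[87,[-1,-1,0],[0,0,0]],[87,[-1,-1,0],[0,0,0]],[87,[-1,-1,0],[0,0,0]]]'
python3 - <<'E'
from h import *
from go import go
s,im,d=shot('wrist','tray1'); go(.6,.15,.4,180)
E
```

```text
time_s: 1.75
ee_pos: [0.5692, 0.2143, 0.4041]
orientation: [180.0, -0.1, -180.0]
force: [-0.8, 0.1, -0.0]
finger_gap: 0.0871
shift [-0.157 -0.328  0.02 ] turn [ 0.    -0.001  0.001] from [0.5684 0.2154 0.4042] [ 1.7996e+02 -7.0000e-02 -1.7988e+02] t 1.8
```

View pics/tray1.png

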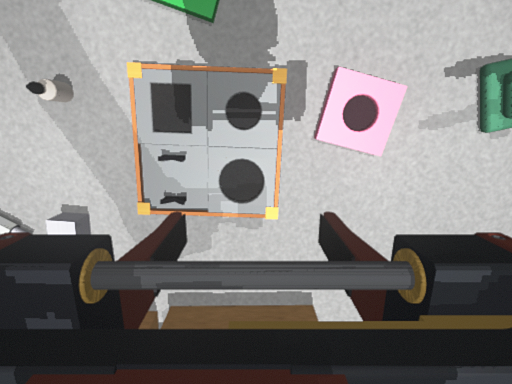

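```bash
cat > tray.py <<'E'
from h import *
import sys
tag,n=sys.argv[1:3]
z=np.load(f'pics/{tag}.npz'); s={k:z[k] for k in('ee_pos','orientation')} if n=='wrist' else None
im,d=z['im'],z['d']; hsv=cv2.cvtColor(im,cv2.COLOR_RGB2HSV)
P=plane(n,np.stack(np.meshgrid(np.arange(512),np.arange(384)),-1).reshape(-1,2),0.02,s)[:,:2].reshape(384,512,2)
roi=(P[...,0]>.38)&(P[...,0]<.69)&(P[...,1]>0)&(P[...,1]<.29)
m=((hsv[...,0]<32)&(hsv[...,1]>90)&(hsv[...,2]>60)&roi).astype(np.uint8)
m=cv2.morphologyEx(m,cv2.MORPH_OPEN,np.ones((2,2)))
k,l,st,_=cv2.connectedComponentsWithStats(m); i=1+st[1:,4].argmax(); 
v,u=np.nonzero(l==i); 
q=P[v,u]; c,sz,a=cv2.minAreaRect((q*1000).astype(np.float32)); print('rect c',np.round(c,1),'size',np.round(sz,1),'ang',round(a,2))
a=(a+45)%90-45; ca,sa=np.cos(np.radians(a)),np.sin(np.radians(a)); A=np.array([ca,sa]);B=np.array([-sa,ca])
for i in(-47,47):
  for j in(-47,47): print('insert',i,j,(np.array(c)+i*A+j*B).round(1))
dk=((hsv[...,2]<70)&roi).astype(np.uint8)
# restrict inside tray
qq=(P*1000-np.array(c)); ins=(abs(qq@A)<94)&(abs(qq@B)<94); dk&=ins
k,l,st,ce=cv2.connectedComponentsWithStats(dk)
for i in range(1,k):
    if st[i,4]<20: continue
    b=l==i; q=(P[b]*1000).astype(np.float32); r_=cv2.minAreaRect(q); print('dark px',ce[i].round(1),st[i,4],'mm',np.round(r_[0],1),np.round(r_[1],1),round(r_[2],1),'z',np.median(cloud(n,d,s)[b][:,2]).round(4))
E
python3 tray.py tray1 wrist; python3 tray.py top0 top; python3 tray.py scene0 scene
```

```text
rect c [535.3 154.7] size [203.8 204.3] ang 87.85
insert -47 -47 [486.6 109.5]
insert -47 47 [490.1 203.4]
insert 47 -47 [580.5 106. ]
insert 47 47 [584.  199.9]
dark px [172.4 108. ] 1703 mm [484.6 108.6] [49.2 61.1] 87.4 z nan
dark px [243.1 110.3] 979 mm [488.  202.7] [44.3 45.1] 0.0 z nan
dark px [171.7 157.3] 118 mm [549.5 103.6] [34.5  6.7] 87.0 z 0.0275
dark px [241.3 186.2] 793 mm [582.8 199.1] [59.1 59.4] 0.0 z nan
dark px [173.7 199.1] 149 mm [610.2 101.2] [10.5 35.2] 0.0 z nan
rect c [450.3 150.2] size [ 51.5 201.2] ang 1.38
insert -47 -47 [404.5 102.1]
insert -47 47 [402.2 196. ]
insert 47 -47 [498.4 104.3]
insert 47 47 [496.2 198.3]
dark px [210.9 194.7] 295 mm [484.7 105.1] [47.1 57.6] 86.9 z nan
dark px [179.5 193. ] 159 mm [488.7 199.8] [41.5 40.2] 46.4 z 0.0121
rect c [540.8 154.4] size [203.7 211.1] ang 87.74
insert -47 -47 [492.  109.2]
insert -47 47 [495.7 203.2]
insert 47 -47 [585.9 105.5]
insert 47 47 [589.6 199.5]
dark px [300.2 186.8] 514 mm [485.3 108.2] [52.9 62.5] 87.7 z nan
dark px [340.9 182.3] 282 mm [488.5 203.6] [45.8 46.6] 74.5 z 0.0124
dark px [310.9 210.2] 263 mm [578.6 106.7] [91.6 94.5] 88.1 z 0.0155
dark px [351.5 217.4] 587 mm [582.7 199.4] [63.2 61. ] 80.4 z nan
dark px [311.1 233.7] 102 mm [608.5 104.2] [37.9 16.8] 89.6 z 0.0216
```

```bash
python3 -m crank '[[87,[-0.04,-0.25,0],[0,0,0]],[87,[-0.08,-0.5,0],[0,0,0]],[87,[-0.12,-0.75,0],[0,0,0]],[87,[-0.15,-1,0],[0,0,0]],[87,[-0.15,-1,0],[0,0,0]],[87,[-0.15,-1,0],[0,0,0]],[87,[-0.15,-1,0],[0,0,0]],[87,[-0.15,-1,0],[0,0,0]]]';python3 -m crank '[[87,[0,-0.25,0],[0,0,0]],[87,[0,-0.5,0],[0,0,0]],[87,[0,-0.75,0],[0,0,0]],[87,[0,-1,0],[0,0,0]],[87,[0,-1,0],[0,0,0]],[87,[0,-1,0],[0,0,0]],[87,[0,-1,0],[0,0,0]],[87,[0,-1,0],[0,0,0]]]'
python3 - <<'E'
from h import *
s,im,d=shot('wrist','g1')
E
```

```text
time_s: 2.6
ee_pos: [0.599, 0.0165, 0.4045]
orientation: [179.9, -0.0, -179.8]
force: [-0.0, -0.2, 0.5]
finger_gap: 0.0869
time_s: 3.4
ee_pos: [0.5998, -0.1839, 0.4045]
orientation: [179.9, -0.0, -179.8]
force: [-0.3, -0.2, -0.3]
finger_gap: 0.0868
```

View pics/g1.png

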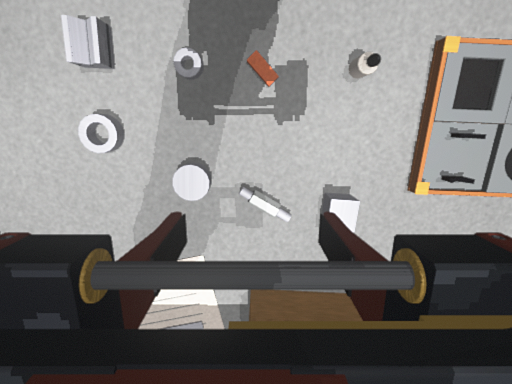

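Run:
```python
import cv2,numpy as np
im=cv2.imread('pics/g1.png')
a=cv2.resize(im[0:165,50:215],None,fx=3,fy=3,interpolation=cv2.INTER_NEAREST)
b=cv2.resize(im[170:240,220:305],None,fx=3,fy=3,interpolation=cv2.INTER_NEAREST)
o=np.zeros((495,760,3),np.uint8);o[:495,:495]=a;o[:210,500:755]=b
cv2.imwrite('pics/g1z.png',o)
```

```text
(no output)
```

View pics/g1z.png

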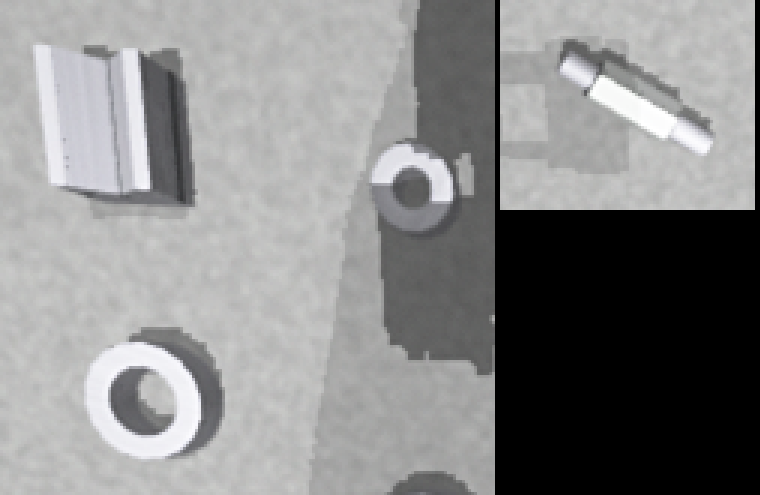

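```bash
cat > seg.py <<'E'
# seg.py tag thr zplane u0 u1 v0 v1 : bright blobs in window, minAreaRect / enclosing circle on the plane
import sys
from h import *
tag=sys.argv[1]; thr,zp=map(float,sys.argv[2:4]); u0,u1,v0,v1=map(int,sys.argv[4:8])
z=np.load(f'pics/{tag}.npz'); s={k:z[k] for k in('ee_pos','orientation')}; im=z['im']
g=cv2.cvtColor(im,cv2.COLOR_RGB2GRAY); m=np.zeros_like(g); m[v0:v1,u0:u1]=(g[v0:v1,u0:u1]>thr)
cs,_=cv2.findContours(m,cv2.RETR_EXTERNAL,cv2.CHAIN_APPROX_NONE)
for c in cs:
    if cv2.contourArea(c)<60: continue
    q=(plane('wrist',c[:,0],zp,s)[:,:2]*1000).astype(np.float32)
    e=cv2.fitEllipse(q); R=cv2.minAreaRect(q); px=c[:,0].mean(0)
    print('px',px.round(1),'area',cv2.contourArea(c),'ellipse',np.round(e[0],1),np.round(e[1],1),'rect',np.round(R[0],1),np.round(R[1],1),round(R[2],1))
E
python3 seg.py g1 225 .024 70 125 100 165; python3 seg.py g1 225 .036 55 120 0 70; python3 seg.py g1 225 .02 235 300 180 225;python3 seg.py g1 225 .024 165 215 160 205;python3 seg.py g1 170 .02 170 205 40 80
```

```text
px [ 97.1 133. ] area 1075.0 ellipse [ 548.9 -390. ] [48.5 49.2] rect [ 548.8 -390. ] [48.7 49.3] 9.4
px [94.9 39.5] area 147.0 ellipse [ 444.3 -370.7] [ 4.7 69.9] rect [ 439.6 -370.7] [ 5.5 48.3] 88.6
px [66.2 38. ] area 157.0 ellipse [ 440.2 -404.3] [ 4.9 66.3] rect [ 438.2 -404.2] [ 5.5 49.1] 87.6
px [269.9 208.5] area 263.0 ellipse [ 652.5 -161.4] [11.4 73. ] rect [ 655.4 -156.9] [64.2 12.2] 59.6
px [190.5 182.4] area 927.0 ellipse [ 615.9 -269.1] [48.2 49.2] rect [ 615.4 -269.2] [49.  48.9] 87.9
px [188.   56.7] area 215.5 ellipse [ 455.2 -266. ] [19.2 34.1] rect [ 453.5 -265.1] [35.1 17.8] 75.3
```

```bash
python3 go.py .549 -.390 .25 177.85
```

```text
shift [ 0.257 -1.029  0.772] turn [0.    0.    0.026] from [ 0.5997 -0.1842  0.4046] [ 179.96    0.   -179.81] t 3.45
```

```bash
python3 -m crank '[[87,[0.05,-0.2,0.15],[0,0,0.026]],[87,[0.1,-0.4,0.3],[0,0,0.026]],[87,[0.15,-0.6,0.45],[0,0,0.026]],[87,[0.2,-0.8,0.6],[0,0,0.026]],[87,[0.257,-1,0.772],[0,0,0.026]],[87,[0.257,-1,0.772],[0,0,0.026]],[87,[0.257,-1,0.772],[0,0,0.026]],[87,[0.257,-1,0.772],[0,0,0.026]]]'
python3 - <<'E'
from h import *
s,im,d=shot('wrist','rl1'); print(proj('wrist',[.549,-.390,.024],s))
E
python3 go.py .549 -.390 .194 177.85
```

```text
time_s: 4.25
ee_pos: [0.5491, -0.3848, 0.2509]
orientation: [179.9, 0.1, 177.8]
force: [1.5, 0.8, -0.2]
finger_gap: 0.0865
[[245.0527005  205.30102534]]
shift [ 0.002 -0.028  0.287] turn [ 0.     0.001 -0.   ] from [ 0.5495 -0.3845  0.2514] [1.7997e+02 1.2000e-01 1.7783e+02] t 4.3
```

View pics/rl1.png

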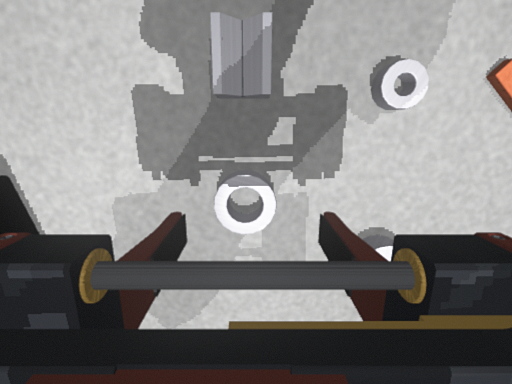

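```bash
python3 seg.py rl1 225 .024 205 285 165 240; python3 seg.py rl1 225 .020 370 440 50 110
python3 -m crank '[[87,[0,-0.028,0.07],[0,0,0]],[87,[0,-0.028,0.14],[0,0,0]],[87,[0,-0.028,0.21],[0,0,0]],[87,[0,-0.028,0.287],[0,0,0]],[87,[0,-0.028,0.287],[0,0,0]],[40,[0,-0.028,0.287],[0,0,0]],[40,[0,-0.028,0.287],[0,0,0]],[40,[0,-0.028,0.287],[0,0,0]]]'
```

```text
px [244.8 206.5] area 2369.5 ellipse [ 551.3 -390.3] [43.1 51.1] rect [ 552.7 -390.4] [49.4 41.9] 85.0
px [406.   83.6] area 1638.5 ellipse [ 460.3 -266.8] [32.6 33.6] rect [ 460.2 -266.7] [33.4 33.4] 7.2
time_s: 5.1
ee_pos: [0.5478, -0.3924, 0.1935]
orientation: [-180.0, 0.1, 177.7]
force: [-0.1, 0.9, 0.6]
finger_gap: 0.0663
```

```bash
python3 -m crank '[[40,[0,0,0],[0,0,0]],[40,[0,0,0],[0,0,0]],[40,[0,0,0],[0,0,0]],[40,[0,0,0],[0,0,0]],[40,[0,0,0],[0,0,0]],[40,[0,0,-0.03],[0,0,0]],[40,[0,0,-0.1],[0,0,0]],[40,[0,0,-0.2],[0,0,0]]]';python3 go.py .5833 .1995 .30 177.85
```

```text
time_s: 5.9
ee_pos: [0.547, -0.392, 0.2325]
orientation: [179.9, -0.1, 177.6]
force: [1.0, -0.3, -2.6]
finger_gap: 0.0519
shift [-0.059  2.963 -0.335] turn [ 0.001 -0.002 -0.002] from [ 0.547  -0.392   0.2325] [ 1.7995e+02 -1.4000e-01  1.7765e+02] t 5.9
```

```bash
python3 -m crank '[[40,[0,0.1,-0.2],[0,0,0]],[40,[0,0.3,-0.3],[0,0,0]],[40,[0,0.5,-0.33],[0,0,0]],[40,[0,0.7,-0.33],[0,0,0]],[40,[0,0.9,-0.33],[0,0,0]],[40,[0,1,-0.33],[0,0,0]],[40,[0,1,-0.33],[0,0,0]],[40,[0,1,-0.33],[0,0,0]]]'
python3 -m crank '[[40,[0,0.22,0],[0,0,0]],[40,[0,0.44,0],[0,0,0]],[40,[0,0.66,0],[0,0,0]],[40,[0,0.88,0],[0,0,0]],[40,[-0.03,1,0],[0,0,0]],[40,[-0.03,1,0],[0,0,0]],[40,[-0.03,1,0],[0,0,0]],[40,[-0.03,1,0],[0,0,0]]]'
python3 go.py .5825 .1995 .26 177.85
```

```text
time_s: 6.7
ee_pos: [0.5558, -0.1924, 0.2996]
orientation: [-180.0, 0.0, 177.7]
force: [-0.3, -0.6, -3.5]
finger_gap: 0.0517
time_s: 7.5
ee_pos: [0.5699, 0.0048, 0.299]
orientation: [-179.9, 0.0, 177.5]
force: [-0.3, 0.3, -3.6]
finger_gap: 0.0515
shift [-0.02   0.976  0.194] turn [-0.001  0.    -0.004] from [0.5699 0.0048 0.299 ] [-179.93    0.    177.47] t 7.5
```

```bash
python3 -m crank '[[40,[0,0.2,0],[0,0,0]],[40,[0,0.4,0],[0,0,0]],[40,[-0.01,0.6,0],[0,0,0]],[40,[-0.02,0.8,0.05],[0,0,0]],[40,[-0.02,0.976,0.1],[0,0,0]],[40,[-0.02,0.976,0.15],[0,0,0]],[40,[-0.02,0.976,0.194],[0,0,0]],[40,[-0.02,0.976,0.194],[0,0,0]]]'
python3 - <<'E'
from h import *
s,im,d=shot('wrist','rl2'); print(proj('wrist',[[.5833,.1995,.02],[.4886,.203,.02]],s))
E
python3 go.py .5825 .1995 .21 177.85
```

```text
time_s: 8.3
ee_pos: [0.5819, 0.1994, 0.2587]
orientation: [-179.9, -0.1, 177.5]
force: [-0.5, 0.0, -4.1]
finger_gap: 0.0517
[[252.49090279 203.40469286]
 [251.69520437  86.93777552]]
shift [-0.002  0.001  0.248] turn [-0.001 -0.001 -0.004] from [0.5822 0.1995 0.2595] [-1.7990e+02 -6.0000e-02  1.7746e+02] t 8.35
```

View pics/rl2.png

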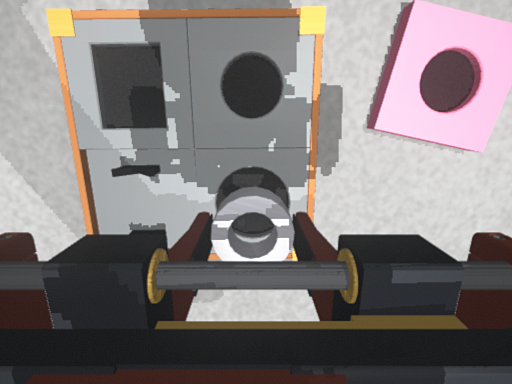

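Run:
```python
from h import *
z=np.load('pics/rl2.npz'); s={k:z[k] for k in('ee_pos','orientation')}
print(proj('wrist',[[.582,.1995,.0895],[.5835,.1995,.0895],[.586,.1995,.0895]],s))
a=cv2.imread('pics/rl2.png')[160:275,190:320]; cv2.imwrite('pics/rl2z.png',cv2.resize(a,None,fx=5,fy=5,interpolation=cv2.INTER_NEAREST))
```

```text
[[252.29103929 235.10028986]
 [252.39800789 237.36991113]
 [252.5752101  241.12972372]]
```

View pics/rl2z.png

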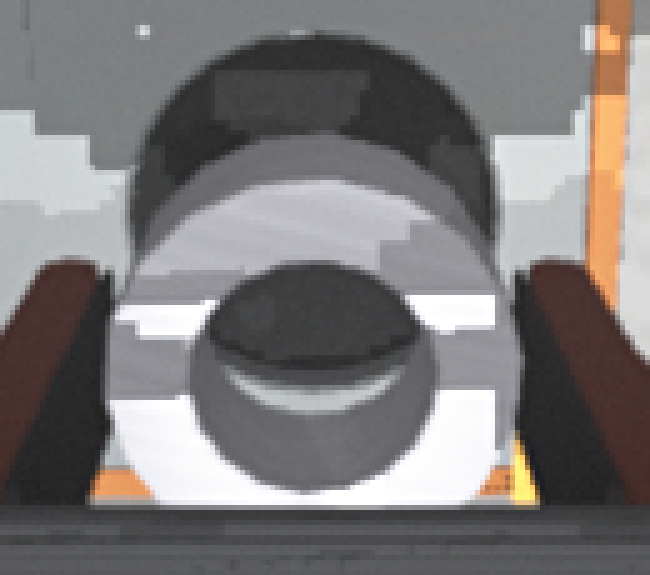

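```bash
python3 - <<'E'
from h import *
z=np.load('pics/rl2.npz'); s={k:z[k] for k in('ee_pos','orientation')}
print(proj('wrist',[[.5513,.2,.02],[.58,.1995-.032,.02],[.58,.1995+.032,.02],[.57,.2105-.032,.02]],s))
E
python3 go.py .5833 .1995 .21 177.85
```

```text
[[251.42559986 166.83112968]
 [215.36050788 201.28438521]
 [289.4203425  198.21446355]
 [227.27825419 189.5538888 ]]
shift [-0.006  0.001  0.248] turn [-0.001 -0.001 -0.004] from [0.5822 0.1995 0.2595] [-1.7990e+02 -6.0000e-02  1.7746e+02] t 8.35
```

```bash
python3 -m crank '[[40,[-0.003,0,0.06],[0,0,0]],[40,[-0.006,0,0.12],[0,0,0]],[40,[-0.006,0,0.18],[0,0,0]],[40,[-0.006,0,0.22],[0,0,0]],[40,[-0.006,0,0.24],[0,0,0]],[40,[-0.006,0,0.255],[0,0,0]],[40,[-0.006,0,0.265],[0,0,0]],[40,[-0.006,0,0.265],[0,0,0]]]'
```

```text
time_s: 9.15
ee_pos: [0.5831, 0.2022, 0.2071]
orientation: [180.0, 0.0, 177.7]
force: [-0.1, 0.2, -3.0]
finger_gap: 0.0515
```

```bash
python3 -m crank '[[40,[0,0,0.004],[0,0,0]],[40,[0,0,0.008],[0,0,0]],[40,[0,0,0.01],[0,0,0]],[40,[0,0,0.01],[0,0,0]],[60,[0,0,0.01],[0,0,0]],[60,[0,0,0.01],[0,0,0]],[60,[0,0,0.01],[0,0,0]],[60,[0,0,-0.03],[0,0,0]]]'
python3 go.py .5833 -.05 .32 177.85
```

```text
time_s: 9.95
ee_pos: [0.5827, 0.202, 0.2125]
orientation: [-180.0, -0.1, 177.7]
force: [-0.2, 0.1, 0.5]
finger_gap: 0.0597
shift [-0.054 -1.259 -0.537] turn [-0.    -0.001 -0.002] from [0.5827 0.202  0.2125] [-1.7996e+02 -9.0000e-02  1.7765e+02] t 9.95
```

Up and back toward the small ring; a look at the tray on the way.

```bash
python3 -m crank '[[60,[0,0,-0.15],[0,0,0]],[60,[0,0,-0.35],[0,0,0]],[60,[0,-0.15,-0.5],[0,0,0]],[60,[0,-0.3,-0.6],[0,0,0]],[60,[0,-0.3,-0.6],[0,0,0]],[60,[0,-0.3,-0.6],[0,0,0]],[60,[0,-0.3,-0.6],[0,0,0]],[60,[0,-0.3,-0.6],[0,0,0]]]'
python3 - <<'E'
from h import *
s,im,d=shot('wrist','rl3'); print(proj('wrist',[[.5833,.1995,.036],[.58,.105,.034]],s))
E
python3 go.py .46 -.2665 .3 177.85
```

```text
time_s: 10.75
ee_pos: [0.5802, 0.1434, 0.3321]
orientation: [-180.0, -0.1, 177.8]
force: [-0.1, -0.0, -0.6]
finger_gap: 0.0603
[[303.95118142 187.07765024]
 [216.3461113  186.97924958]]
shift [ 0.52  -2.071  0.162] turn [-0.    -0.001 -0.001] from [0.5803 0.1433 0.3321] [-1.7999e+02 -9.0000e-02  1.7775e+02] t 10.8
```

View pics/rl3.png

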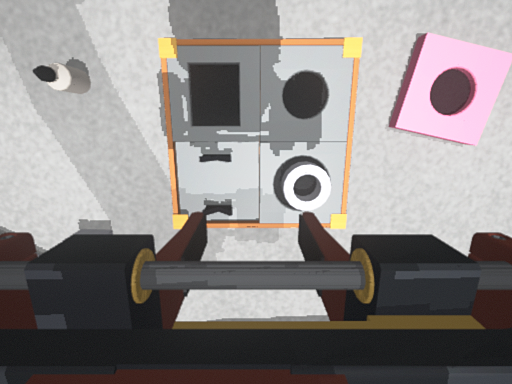

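```bash
python3 seg.py rl3 225 .036 280 335 160 212; python3 tray.py rl3 wrist
python3 -m crank '[[60,[0.1,-0.22,0],[0,0,0]],[60,[0.2,-0.44,0],[0,0,0]],[60,[0.3,-0.66,0],[0,0,0]],[60,[0.4,-0.88,0],[0,0,0]],[60,[0.45,-1,0],[0,0,0]],[60,[0.45,-1,0],[0,0,0]],[60,[0.45,-1,0],[0,0,0]],[60,[0.45,-1,0],[0,0,0]]]'
python3 go.py .46 -.2665 .24 177.85
```

```text
px [307.1 187.4] area 1653.0 ellipse [584.3 202.9] [49.6 50.8] rect [584.5 202.8] [50.1 50.5] 44.3
rect c [555.1 141.7] size [227.6 245.1] ang 88.05
insert -47 -47 [506.6  96.3]
insert -47 47 [509.8 190.3]
insert 47 -47 [600.5  93.1]
insert 47 47 [603.7 187.1]
dark px [214.6  97.3] 2689 mm [487.6 107.9] [50.8 54.7] 87.8 z nan
dark px [303.7  94.8] 1521 mm [488.6 202.2] [44.9 44.5] 41.7 z nan
dark px [214.8 157.4] 165 mm [549.8 103.3] [32.5  6.6] 89.9 z nan
dark px [298.  162.8] 194 mm [562.2 197.2] [20.3 49.9] 13.8 z nan
dark px [312.3 187.4] 25 mm [588.3 211.9] [ 3.5 15.3] 62.3 z 0.0129
dark px [297.2 191.7] 20 mm [592.5 195.2] [11.8  3.7] 52.2 z 0.0129
dark px [208.  220.2] 463 mm [624.1  89.7] [26.8 65.3] 44.9 z nan
dark px [304.3 229.9] 215 mm [635.7 206.1] [29.9 17.9] 0.3 z 0.1674
time_s: 11.6
ee_pos: [0.4832, -0.0525, 0.3328]
orientation: [180.0, -0.0, 177.8]
force: [0.3, -0.2, 0.0]
finger_gap: 0.0601
shift [ 0.074 -1.074  0.464] turn [ 0.    -0.    -0.001] from [ 0.4832 -0.0525  0.3328] [ 1.7998e+02 -1.0000e-02  1.7778e+02] t 11.6
```

```bash
python3 -m crank '[[60,[0.02,-0.22,0.1],[0,0,0]],[60,[0.04,-0.44,0.2],[0,0,0]],[60,[0.06,-0.66,0.3],[0,0,0]],[60,[0.074,-0.85,0.4],[0,0,0]],[60,[0.074,-1,0.464],[0,0,0]],[60,[0.074,-1,0.464],[0,0,0]],[60,[0.074,-1,0.464],[0,0,0]],[60,[0.074,-1,0.464],[0,0,0]]]'
python3 - <<'E'
from h import *
s,im,d=shot('wrist','rs1'); print(proj('wrist',[.46,-.2665,.02],s))
E
python3 go.py .46 -.2665 .193 177.85
```

```text
time_s: 12.4
ee_pos: [0.4606, -0.2514, 0.2402]
orientation: [179.9, 0.0, 177.8]
force: [0.4, 0.8, -0.2]
finger_gap: 0.0599
[[232.46725271 208.0924458 ]]
shift [-0.    -0.076  0.237] turn [ 0.  0. -0.] from [ 0.4605 -0.2514  0.2405] [1.7996e+02 3.0000e-02 1.7782e+02] t 12.45
```

View pics/rs1.png

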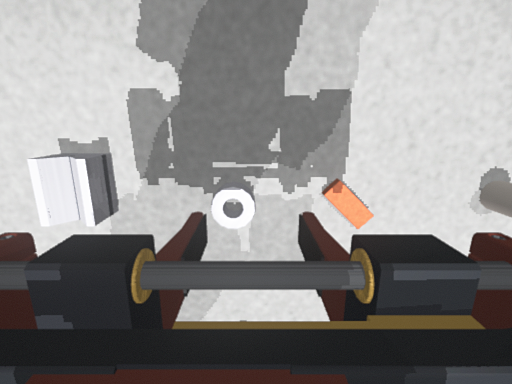

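```bash
python3 -m crank '[[60,[0,-0.06,0.05],[0,0,0]],[60,[0,-0.076,0.12],[0,0,0]],[60,[0,-0.076,0.19],[0,0,0]],[60,[0,-0.076,0.237],[0,0,0]],[60,[0,-0.076,0.237],[0,0,0]],[24,[0,-0.076,0.237],[0,0,0]],[24,[0,-0.076,0.237],[0,0,0]],[24,[0,-0.076,0.237],[0,0,0]]]'
python3 -m crank '[[24,[0,0,0],[0,0,0]],[24,[0,0,0],[0,0,0]],[24,[0,0,0],[0,0,0]],[24,[0,0,0],[0,0,0]],[24,[0,0,-0.03],[0,0,0]],[24,[0,0,-0.12],[0,0,0]],[24,[0,0,-0.25],[0,0,0]],[24,[0,0,-0.4],[0,0,0]]]'
python3 go.py .4886 .2028 .29 177.85
```

```text
time_s: 13.25
ee_pos: [0.4591, -0.2684, 0.1933]
orientation: [-180.0, 0.1, 177.7]
force: [1.8, -0.4, 0.2]
finger_gap: 0.0392
time_s: 14.05
ee_pos: [0.4583, -0.2683, 0.273]
orientation: [180.0, -0.1, 177.6]
force: [0.2, -0.2, -1.1]
finger_gap: 0.0352
shift [-0.054  2.36  -0.084] turn [ 0.    -0.002 -0.002] from [ 0.4583 -0.2683  0.273 ] [ 1.7997e+02 -1.4000e-01  1.7764e+02] t 14.05
```

```bash
python3 -m crank '[[24,[0,0.1,-0.05],[0,0,0]],[24,[0,0.3,-0.08],[0,0,0]],[24,[0,0.5,-0.084],[0,0,0]],[24,[0,0.7,-0.084],[0,0,0]],[24,[0,0.9,-0.084],[0,0,0]],[24,[0,1,-0.084],[0,0,0]],[24,[0,1,-0.084],[0,0,0]],[24,[0,1,-0.084],[0,0,0]]]'
python3 -m crank '[[24,[-0.02,0.2,0],[0,0,0]],[24,[-0.04,0.4,0],[0,0,0]],[24,[-0.054,0.6,0],[0,0,0]],[24,[-0.054,0.8,0],[0,0,0]],[24,[-0.054,0.95,0],[0,0,0]],[24,[-0.054,1,0],[0,0,0]],[24,[-0.054,1,0],[0,0,0]],[24,[-0.054,1,0],[0,0,0]]]'
python3 go.py .4886 .2028 .25 177.85
```

```text
time_s: 14.85
ee_pos: [0.467, -0.0688, 0.2897]
orientation: [-180.0, -0.0, 177.7]
force: [0.6, 0.3, -1.2]
finger_gap: 0.0349
time_s: 15.65
ee_pos: [0.4863, 0.1287, 0.2895]
orientation: [-179.9, -0.0, 177.5]
force: [-1.0, -0.3, -2.1]
finger_gap: 0.0353
shift [0.004 0.371 0.197] turn [-0.001 -0.    -0.004] from [0.4863 0.1287 0.2895] [-1.7993e+02 -2.0000e-02  1.7752e+02] t 15.65
```

```bash
python3 -m crank '[[24,[0.004,0.15,0.03],[0,0,0]],[24,[0.004,0.3,0.07],[0,0,0]],[24,[0.004,0.371,0.12],[0,0,0]],[24,[0.004,0.371,0.197],[0,0,0]],[24,[0.004,0.371,0.197],[0,0,0]],[24,[0.004,0.371,0.197],[0,0,0]],[24,[0.004,0.371,0.197],[0,0,0]],[24,[0.004,0.371,0.197],[0,0,0]]]'
python3 - <<'E'
from h import *
s,im,d=shot('wrist','rs2'); p=s['ee_pos']
print(p,proj('wrist',[[p[0],p[1],p[2]-.173],[.4886,.2028,.02],[.4886-.024,.2028,.02],[.48,.2028-.0224,.02],[.48,.2028+.0224,.02]],s))
a=cv2.imread('pics/rs2.png')[140:275,170:340]; cv2.imwrite('pics/rs2z.png',cv2.resize(a,None,fx=4,fy=4,interpolation=cv2.INTER_NEAREST))
E
python3 go.py .4886 .2028 .205 177.85
```

```text
time_s: 16.45
ee_pos: [0.4887, 0.2043, 0.2509]
orientation: [180.0, 0.1, 177.6]
force: [0.5, 0.4, -0.7]
finger_gap: 0.0354
[0.48870922 0.20430164 0.25094244] [[251.36181865 231.73402388]
 [249.71507721 203.76634404]
 [248.41267954 175.60986781]
 [222.25650932 194.94954695]
 [276.30924427 192.75521976]]
shift [-0.    -0.009  0.229] turn [ 0.     0.001 -0.003] from [0.4886 0.2045 0.2509] [1.7997e+02 5.0000e-02 1.7761e+02] t 16.5
```

View pics/rs2z.png

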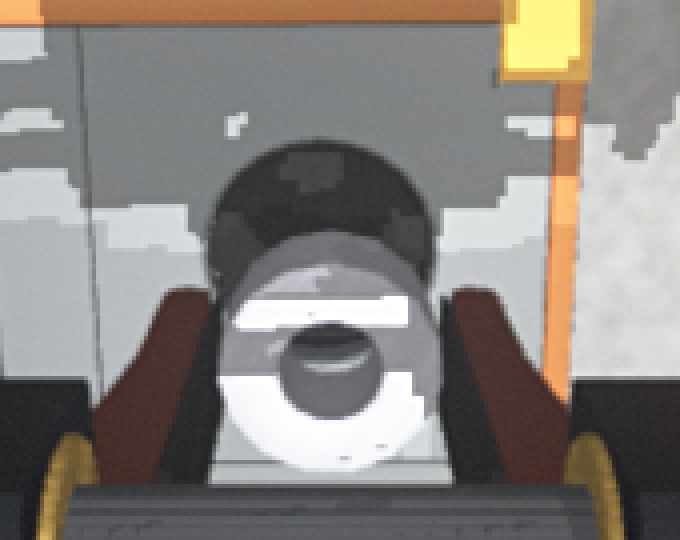

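```bash
python3 -m crank '[[24,[0,-0.009,0.05],[0,0,0]],[24,[0,-0.009,0.11],[0,0,0]],[24,[0,-0.009,0.16],[0,0,0]],[24,[0,-0.009,0.195],[0,0,0]],[24,[0,-0.009,0.21],[0,0,0]],[24,[0,-0.009,0.22],[0,0,0]],[24,[0,-0.009,0.228],[0,0,0]],[24,[0,-0.009,0.233],[0,0,0]]]'
python3 -m crank '[[24,[0,0,0],[0,0,0]],[44,[0,0,0],[0,0,0]],[44,[0,0,0],[0,0,0]],[44,[0,0,0],[0,0,0]],[60,[0,0,-0.03],[0,0,0]],[60,[0,0,-0.15],[0,0,0]],[80,[0,0,-0.35],[0,0,0]],[80,[0,0,-0.55],[0,0,0]]]'
python3 - <<'E'
from h import *
s,im,d=shot('wrist','rs3'); print(proj('wrist',[[.4886,.2028,.032]],s))
E
python3 go.py .439 -.3875 .3 177.85
```

```text
time_s: 17.3
ee_pos: [0.4883, 0.2031, 0.205]
orientation: [180.0, -0.0, 177.6]
force: [-7.4, -3.8, 26.1]
finger_gap: 0.0352
time_s: 18.1
ee_pos: [0.488, 0.203, 0.3147]
orientation: [-179.9, -0.1, 177.6]
force: [0.6, 0.8, 0.2]
finger_gap: 0.0722
[[251.76479959 189.77899303]]
shift [ 0.132 -2.963  0.093] turn [ 0.003  0.004 -0.003] from [0.4899 0.2035 0.3213] [179.76   0.38 177.61] t 18.15
```

View pics/rs3.png

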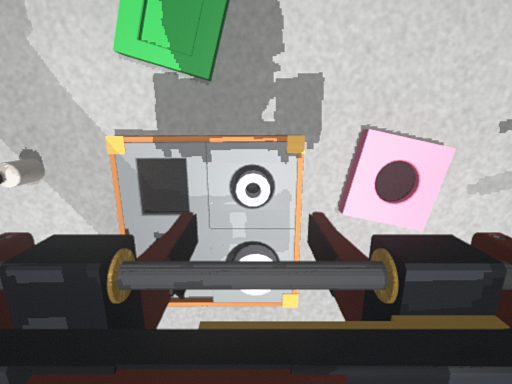

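```bash
python3 seg.py rs3 215 .032 228 276 165 208
python3 -m crank '[[70,[0,-0.23,0],[0,0,0]],[70,[0,-0.46,0],[0,0,0]],[70,[0,-0.7,0],[0,0,0]],[70,[0,-0.94,0],[0,0,0]],[70,[0,-1,0],[0,0,0]],[70,[0,-1,0],[0,0,0]],[70,[0,-1,0],[0,0,0]],[70,[0,-1,0],[0,0,0]]]'
python3 -m crank '[[70,[0.04,-0.23,0],[0,0,0]],[70,[0.08,-0.46,0],[0,0,0]],[70,[0.13,-0.7,0],[0,0,0]],[70,[0.13,-0.94,0],[0,0,0]],[70,[0.13,-1,0],[0,0,0]],[70,[0.13,-1,0],[0,0,0]],[70,[0.13,-1,0],[0,0,0]],[70,[0.13,-1,0],[0,0,0]]]'
python3 go.py .439 -.3875 .25 177.85
```

```text
px [252.6 189.5] area 811.0 ellipse [488.6 203.7] [33.3 33.8] rect [488.6 203.6] [34.  32.8] 87.7
px [270.9 170.2] area 65.5 ellipse [488.4 205.2] [30.  59.4] rect [468.5 224.1] [21.8 10.6] 38.9
time_s: 18.95
ee_pos: [0.4803, 0.0053, 0.3136]
orientation: [180.0, -0.0, 177.8]
force: [-0.7, -0.2, -0.1]
finger_gap: 0.0703
time_s: 19.75
ee_pos: [0.4466, -0.1931, 0.3134]
orientation: [179.9, -0.0, 177.9]
force: [0.1, 0.3, -0.1]
finger_gap: 0.07
shift [ 0.001 -0.973  0.316] turn [ 0.001 -0.     0.   ] from [ 0.4466 -0.1931  0.3134] [ 1.7995e+02 -2.0000e-02  1.7786e+02] t 19.75
```

```bash
python3 -m crank '[[70,[0,-0.22,0.05],[0,0,0]],[70,[0,-0.44,0.1],[0,0,0]],[70,[0,-0.66,0.2],[0,0,0]],[70,[0,-0.85,0.3],[0,0,0]],[70,[0,-0.973,0.316],[0,0,0]],[70,[0,-0.973,0.316],[0,0,0]],[70,[0,-0.973,0.316],[0,0,0]],[70,[0,-0.973,0.316],[0,0,0]]]'
python3 - <<'E'
from h import *
s,im,d=shot('wrist','vb1'); print(proj('wrist',[[.439,-.3875,.036]],s))
E
python3 go.py .439 -.3875 .196 177.85
```

```text
time_s: 20.55
ee_pos: [0.439, -0.3878, 0.2505]
orientation: [179.9, 0.0, 177.8]
force: [0.1, 0.4, 0.4]
finger_gap: 0.0702
[[251.71721976 210.28062928]]
shift [0.    0.002 0.274] turn [ 0.001  0.    -0.   ] from [ 0.439  -0.3879  0.2507] [1.7995e+02 3.0000e-02 1.7781e+02] t 20.6
```

View pics/vb1.png

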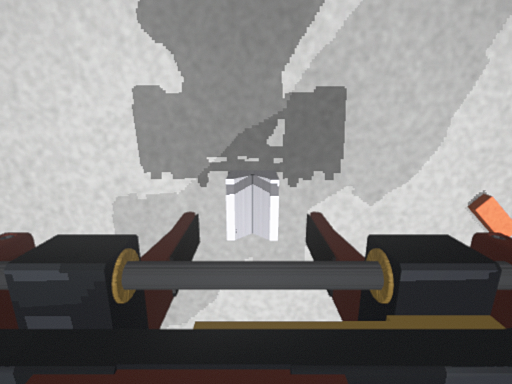

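```bash
python3 -m crank '[[60,[0,0,0.08],[0,0,0]],[60,[0,0,0.16],[0,0,0]],[60,[0,0,0.23],[0,0,0]],[60,[0,0,0.274],[0,0,0]],[60,[0,0,0.274],[0,0,0]],[28,[0,0,0.274],[0,0,0]],[28,[0,0,0.274],[0,0,0]],[28,[0,0,0.274],[0,0,0]]]'
python3 -m crank '[[28,[0,0,0],[0,0,0]],[28,[0,0,0],[0,0,0]],[28,[0,0,0],[0,0,0]],[28,[0,0,0],[0,0,0]],[28,[0,0,-0.02],[0,0,0]],[28,[0,0,-0.1],[0,0,0]],[28,[0,0,-0.2],[0,0,0]],[28,[0,0,-0.32],[0,0,0]]]'
python3 go.py .486 .109 .3 177.85
```

```text
time_s: 21.4
ee_pos: [0.4383, -0.3893, 0.1962]
orientation: [179.9, 0.0, 177.7]
force: [-0.3, -0.2, 8.0]
finger_gap: 0.0401
time_s: 22.2
ee_pos: [0.4374, -0.3899, 0.2604]
orientation: [180.0, -0.1, 177.6]
force: [0.3, -0.3, -6.6]
finger_gap: 0.0399
shift [-0.139  2.503 -0.198] turn [ 0.    -0.001 -0.003] from [ 0.4374 -0.3899  0.2604] [ 1.7999e+02 -9.0000e-02  1.7762e+02] t 22.2
```

```bash
python3 -m crank '[[28,[0,0.08,-0.1],[0,0,0]],[28,[0,0.25,-0.17],[0,0,0]],[28,[0,0.45,-0.2],[0,0,0]],[28,[0,0.65,-0.2],[0,0,0]],[28,[0,0.85,-0.2],[0,0,0]],[28,[0,1,-0.2],[0,0,0]],[28,[0,1,-0.2],[0,0,0]],[28,[0,1,-0.2],[0,0,0]]]'
python3 -m crank '[[28,[-0.03,0.2,0],[0,0,0]],[28,[-0.06,0.4,0],[0,0,0]],[28,[-0.1,0.6,0],[0,0,0]],[28,[-0.14,0.8,0],[0,0,0]],[28,[-0.14,0.95,0],[0,0,0]],[28,[-0.14,1,0],[0,0,0]],[28,[-0.14,1,0],[0,0,0]],[28,[-0.14,1,0],[0,0,0]]]'
python3 go.py .486 .109 .26 177.85
```

```text
time_s: 23.0
ee_pos: [0.4461, -0.1899, 0.3004]
orientation: [-180.0, 0.1, 177.7]
force: [0.7, -0.9, -5.4]
finger_gap: 0.0399
time_s: 23.8
ee_pos: [0.4824, 0.0068, 0.2998]
orientation: [-179.9, 0.0, 177.5]
force: [-0.5, 0.2, -5.8]
finger_gap: 0.0396
shift [0.004 0.512 0.198] turn [-0.001  0.    -0.003] from [0.4824 0.0068 0.2998] [-1.7994e+02  1.0000e-02  1.7754e+02] t 23.8
```

```bash
python3 -m crank '[[28,[0.004,0.2,0],[0,0,0]],[28,[0.004,0.4,0.05],[0,0,0]],[28,[0.004,0.512,0.1],[0,0,0]],[28,[0.004,0.512,0.15],[0,0,0]],[28,[0.004,0.512,0.198],[0,0,0]],[28,[0.004,0.512,0.198],[0,0,0]],[28,[0.004,0.512,0.198],[0,0,0]],[28,[0.004,0.512,0.198],[0,0,0]]]'
python3 - <<'E'
from h import *
s,im,d=shot('wrist','vb2'); p=s['ee_pos']
a=np.radians(-2.15);A=np.array([np.cos(a),np.sin(a)]);B=np.array([-A[1],A[0]]);c=np.array([.486,.109])
q=[np.r_[c+i*.031*A+j*.026*B,.02] for i in(-1,1) for j in(-1,1)]
print(p,s['orientation'],proj('wrist',[[p[0],p[1],p[2]-.16]]+q,s).round(1).tolist())
a=cv2.imread('pics/vb2.png')[130:275,160:340]; cv2.imwrite('pics/vb2z.png',cv2.resize(a,None,fx=4,fy=4,interpolation=cv2.INTER_NEAREST))
E
python3 go.py .486 .109 .208 177.85
```

```text
time_s: 24.6
ee_pos: [0.486, 0.1099, 0.2605]
orientation: [180.0, 0.0, 177.5]
force: [1.1, 0.4, -4.5]
finger_gap: 0.04
[0.48604203 0.10989023 0.26050542] [1.79999858e+02 4.22151402e-02 1.77542119e+02] [[251.4, 240.9], [219.5, 165.5], [281.3, 165.1], [222.0, 233.7], [279.7, 233.4]]
shift [ 0.    -0.006  0.263] turn [ 0.     0.001 -0.003] from [0.486  0.1102 0.2606] [1.7999e+02 5.0000e-02 1.7757e+02] t 24.65
```

View pics/vb2z.png

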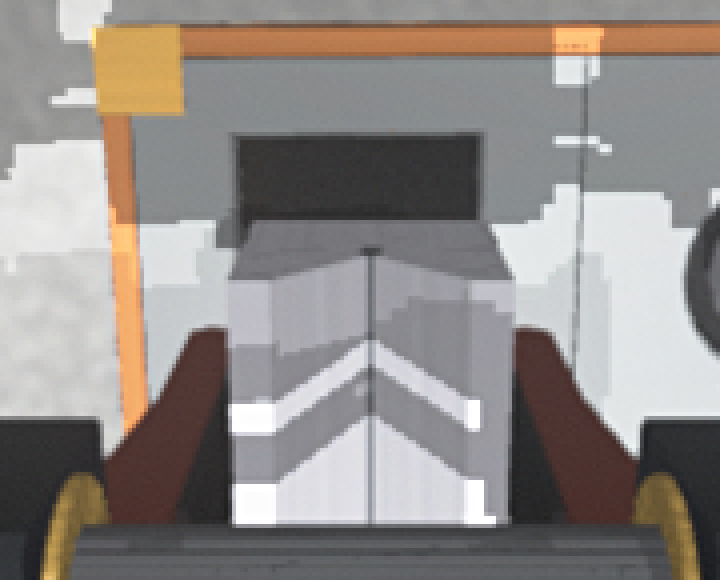

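```bash
python3 - <<'E'
from h import *
z=np.load('pics/vb2.npz'); s={k:z[k] for k in('ee_pos','orientation')};p=s['ee_pos']
print(proj('wrist',[[p[0]-.025+o,p[1],p[2]-.16] for o in(-.002,0,.002)]+[[p[0]-.025,p[1],p[2]-.196]],s).round(1).tolist())
E
python3 go.py .4847 .1083 .208 177.85
```

```text
[[249.3, 195.8], [249.5, 199.3], [249.6, 202.8], [250.0, 184.4]]
shift [ 0.006 -0.01   0.263] turn [ 0.     0.001 -0.003] from [0.486  0.1102 0.2606] [1.7999e+02 5.0000e-02 1.7757e+02] t 24.65
```

```bash
python3 -m crank '[[28,[0.007,-0.01,0.06],[0,0,0]],[28,[0.007,-0.01,0.12],[0,0,0]],[28,[0.007,-0.01,0.175],[0,0,0]],[28,[0.007,-0.01,0.215],[0,0,0]],[28,[0.007,-0.01,0.235],[0,0,0]],[28,[0.007,-0.01,0.248],[0,0,0]],[28,[0.007,-0.01,0.257],[0,0,0]],[28,[0.007,-0.01,0.263],[0,0,0]]]'
```

```text
time_s: 25.45
ee_pos: [0.4843, 0.109, 0.2082]
orientation: [180.0, 0.0, 177.6]
force: [-6.3, -0.9, 17.8]
finger_gap: 0.0399
```

```bash
python3 -m crank '[[28,[0,0,0],[0,0,0]],[50,[0,0,0],[0,0,0]],[50,[0,0,0],[0,0,0]],[50,[0,0,0],[0,0,0]],[50,[0,0,-0.03],[0,0,0]],[50,[0,0,-0.15],[0,0,0]],[50,[0,0,-0.35],[0,0,0]],[50,[0,0,-0.55],[0,0,0]]]'
python3 - <<'E'
from h import *
s,im,d=shot('wrist','vb3'); print(s['force'],proj('wrist',[[.4847,.1083,.048]],s))
E
python3 go.py .6 -.165 .32 177.85
```

```text
time_s: 26.25
ee_pos: [0.4839, 0.1089, 0.3187]
orientation: [-180.0, -0.1, 177.6]
force: [0.6, -0.0, 0.2]
finger_gap: 0.0499
[ 0.64630591 -0.01521809  0.22426499] [[251.33312132 192.93803057]]
shift [-0.627 -1.345  0.025] turn [ 0.002  0.005 -0.003] from [0.4859 0.109  0.3249] [179.82   0.41 177.6 ] t 26.3
```

View pics/vb3.png

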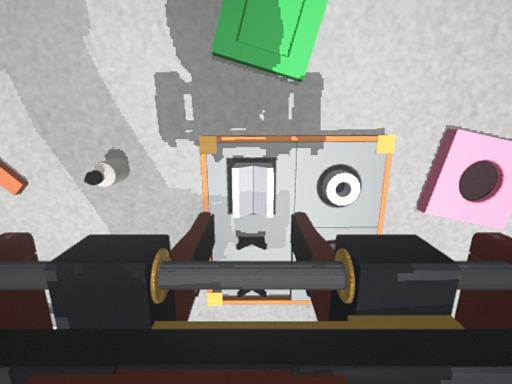

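```bash
python3 -m crank '[[50,[-0.1,-0.22,0],[0,0,0]],[50,[-0.2,-0.44,0],[0,0,0]],[50,[-0.3,-0.66,0],[0,0,0]],[50,[-0.4,-0.85,0],[0,0,0]],[50,[-0.5,-1,0],[0,0,0]],[50,[-0.63,-1,0],[0,0,0]],[50,[-0.63,-1,0],[0,0,0]],[50,[-0.63,-1,0],[0,0,0]]]'
python3 - <<'E'
from h import *
s=r.read_state(); print(s['qpos'].round(1))
s,im,d=shot('wrist','pg1')
E
python3 go.py .62 -.165 .32 177.85
```

```text
time_s: 27.1
ee_pos: [0.6018, -0.0958, 0.3171]
orientation: [180.0, -0.0, 177.7]
force: [0.0, 0.1, -0.3]
finger_gap: 0.0496
[ -9.5  27.6  19.2 100.1 -10.9  54.1 101.7]
shift [-0.107 -0.343 -0.014] turn [ 0.    -0.001 -0.002] from [ 0.6014 -0.0955  0.3172] [ 1.7999e+02 -6.0000e-02  1.7768e+02] t 27.15
```

View pics/pg1.png

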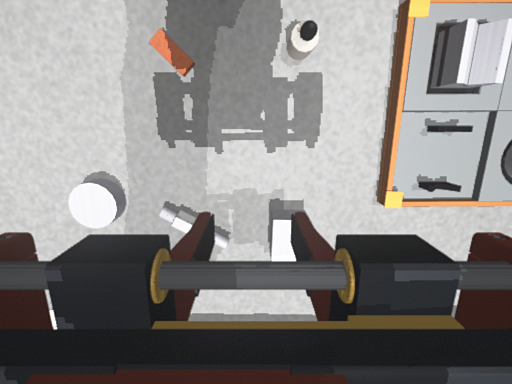

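```bash
python3 -m crank '[[50,[-0.05,-0.1,0],[0,0,0.09]],[50,[-0.1,-0.2,0],[0,0,0.18]],[50,[-0.15,-0.3,0],[0,0,0.27]],[50,[-0.2,-0.34,0],[0,0,0.36]],[50,[-0.25,-0.34,0],[0,0,0.45]],[50,[-0.25,-0.34,0],[0,0,0.54]],[50,[-0.25,-0.34,0],[0,0,0.63]],[50,[-0.25,-0.34,0],[0,0,0.72]]]'
python3 - <<'E'
from h import *
s=r.read_state(); print(s['qpos'].round(1))
E
python3 go.py .652 -.1655 .29 58
```

```text
time_s: 27.95
ee_pos: [0.6484, -0.165, 0.3176]
orientation: [-180.0, -0.1, 112.6]
force: [-0.1, 0.2, 0.1]
finger_gap: 0.0501
[-13.   36.   35.4  91.7 -23.2  59.9  51.7]
shift [-0.009  0.016  0.138] turn [-0.    -0.001  0.606] from [ 0.6484 -0.165   0.3176] [-1.8000e+02 -5.0000e-02  1.1257e+02] t 27.95
```

```bash
python3 -m crank '[[50,[-0.01,0.016,0.05],[0,0,0.09]],[50,[-0.01,0.016,0.1],[0,0,0.18]],[50,[-0.01,0.016,0.138],[0,0,0.27]],[50,[-0.01,0.016,0.138],[0,0,0.36]],[50,[-0.01,0.016,0.138],[0,0,0.45]],[50,[-0.01,0.016,0.138],[0,0,0.54]],[50,[-0.01,0.016,0.138],[0,0,0.606]],[50,[-0.01,0.016,0.138],[0,0,0.606]]]'
python3 - <<'E'
from h import *
s=r.read_state(); print(s['qpos'].round(1))
s,im,d=shot('wrist','pg2')
a=im[140:270,170:340,::-1]; cv2.imwrite('pics/pg2z.png',cv2.resize(a,None,fx=4,fy=4,interpolation=cv2.INTER_NEAREST))
E
```

```text
time_s: 28.75
ee_pos: [0.6523, -0.1654, 0.2898]
orientation: [-179.9, -0.0, 58.3]
force: [-1.0, 0.3, -0.0]
finger_gap: 0.0495
[-19.9  42.4  48.   92.9 -35.   60.8   6.6]
```

View pics/pg2z.png

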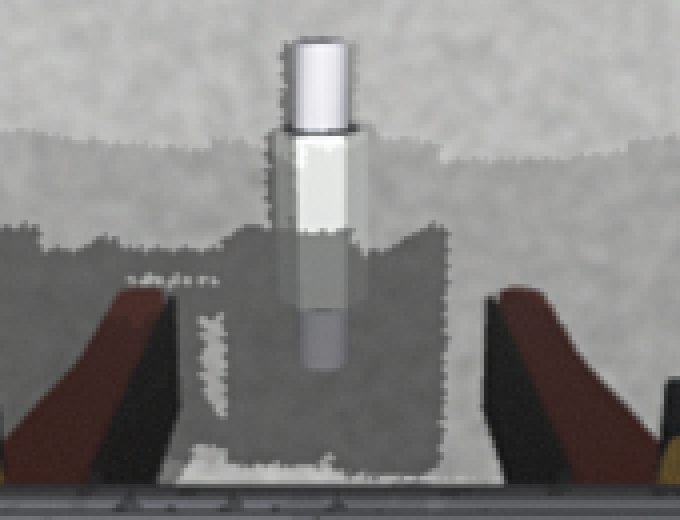

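View pics/pg2.png

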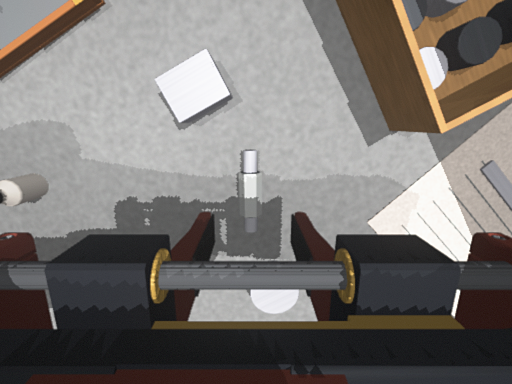

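```bash
python3 - <<'E'
from h import *
z=np.load('pics/pg2.npz'); s={k:z[k] for k in('ee_pos','orientation')}
q=plane('wrist',[[250.5,173],[250.9,217]],.02,s)[:,:2]; print(q.round(4),q.mean(0).round(4),np.linalg.norm(q[0]-q[1]),np.degrees(np.arctan2(*(q[0]-q[1])[::-1])))
e=plane('wrist',[[250.3,149.7],[250.9,232]],.017,s)[:,:2]; print(e.round(4),np.linalg.norm(e[0]-e[1]),np.degrees(np.arctan2(*(e[0]-e[1])[::-1])))
E
python3 go.py .653 -.1635 .189 58
```

```text
[[ 0.6621 -0.147 ]
 [ 0.6389 -0.1852]] [ 0.6505 -0.1661] 0.044754709631934446 58.72137910903676
[[ 0.6735 -0.1282]
 [ 0.6297 -0.2   ]] 0.0841345380748369 58.61817945695628
shift [ 0.01  -0.002  0.504] turn [-0.    -0.     0.005] from [ 0.6524 -0.1656  0.2898] [-1.7996e+02 -1.0000e-02  5.8490e+01] t 28.8
```

```bash
python3 go.py .6505 -.1661 .186 58.65
```

```text
shift [-0.007 -0.006  0.519] turn [-0.    -0.    -0.002] from [ 0.6524 -0.1656  0.2898] [-1.7996e+02 -1.0000e-02  5.8490e+01] t 28.8
```

```bash
python3 -m crank '[[50,[-0.007,-0.006,0.1],[0,0,0]],[50,[-0.007,-0.006,0.2],[0,0,0]],[50,[-0.007,-0.006,0.3],[0,0,0]],[50,[-0.007,-0.006,0.4],[0,0,0]],[50,[-0.007,-0.006,0.47],[0,0,0]],[50,[-0.007,-0.006,0.51],[0,0,0]],[50,[-0.007,-0.006,0.519],[0,0,0]],[50,[-0.007,-0.006,0.519],[0,0,0]]]'
python3 -m crank '[[12,[0,0,0],[0,0,0]],[12,[0,0,0],[0,0,0]],[12,[0,0,0],[0,0,0]],[12,[0,0,0],[0,0,0]],[12,[0,0,0],[0,0,0]],[12,[0,0,0],[0,0,0]],[12,[0,0,0],[0,0,0]],[12,[0,0,0],[0,0,0]]]'
```

```text
time_s: 29.6
ee_pos: [0.6512, -0.1672, 0.1864]
orientation: [180.0, -0.0, 58.3]
force: [-0.0, -0.5, 0.4]
finger_gap: 0.0495
time_s: 30.4
ee_pos: [0.651, -0.167, 0.1863]
orientation: [-180.0, -0.0, 58.3]
force: [-2.3, 2.1, 5.3]
finger_gap: 0.0216
```

```bash
python3 -m crank '[[12,[0,0,-0.03],[0,0,0]],[12,[0,0,-0.1],[0,0,0]],[12,[0,0,-0.2],[0,0,0]],[12,[0,0,-0.35],[0,0,0.05]],[12,[0,0,-0.5],[0,0,0.12]],[12,[0,0,-0.55],[0,0,0.2]],[12,[0,0,-0.55],[0,0,0.28]],[12,[0,0,-0.55],[0,0,0.36]]]'
python3 go.py .579 .105 .295 -2.15
```

```text
time_s: 31.2
ee_pos: [0.6512, -0.1672, 0.2977]
orientation: [179.9, -0.1, 25.6]
force: [0.6, 0.1, -1.7]
finger_gap: 0.0218
shift [ 0.263 -1.383  0.013] turn [ 0.    -0.001  0.309] from [ 0.6512 -0.1672  0.2977] [ 1.7994e+02 -1.0000e-01  2.5620e+01] t 31.2
```

```bash
python3 -m crank '[[12,[0.03,-0.15,0],[0,0,0.06]],[12,[0.06,-0.3,0],[0,0,0.12]],[12,[0.1,-0.45,0],[0,0,0.18]],[12,[0.13,-0.6,0],[0,0,0.24]],[12,[0.16,-0.75,0],[0,0,0.3]],[12,[0.2,-0.9,0],[0,0,0.309]],[12,[0.2,-1,0],[0,0,0.309]],[12,[0.2,-1,0],[0,0,0.309]]]'
python3 go.py .579 .105 .265 -2.15
```

```text
time_s: 32.0
ee_pos: [0.5992, 0.0337, 0.2962]
orientation: [-179.9, 0.0, -1.6]
force: [0.0, -0.8, -1.4]
finger_gap: 0.0216
shift [-0.111 -0.353  0.157] turn [-0.001  0.001  0.006] from [0.5992 0.0337 0.2962] [-1.7991e+02  5.0000e-02 -1.6300e+00] t 32.0
```

```bash
python3 -m crank '[[12,[-0.05,-0.15,0],[0,0,0.006]],[12,[-0.11,-0.3,0.04],[0,0,0.006]],[12,[-0.11,-0.353,0.08],[0,0,0.006]],[12,[-0.11,-0.353,0.12],[0,0,0.006]],[12,[-0.11,-0.353,0.157],[0,0,0.006]],[12,[-0.11,-0.353,0.157],[0,0,0.006]],[12,[-0.11,-0.353,0.157],[0,0,0.006]],[12,[-0.11,-0.353,0.157],[0,0,0.006]]]'
python3 - <<'E'
from h import *
s,im,d=shot('wrist','pc1'); p=s['ee_pos']; print(p,s['orientation'])
a=im[100:270,150:350,::-1]; cv2.imwrite('pics/pc1z.png',cv2.resize(a,None,fx=4,fy=4,interpolation=cv2.INTER_NEAREST)[:600])
t=np.radians(-2.15);A=np.array([np.cos(t),np.sin(t)]);B=np.array([-A[1],A[0]]);c=np.array([.5793,.1052])
q=[np.r_[c+x*A+y*B,.034] for x in(.027,.033) for y in(-.014,.014)]
q+=[np.r_[c+.047*A+y*B,.012] for y in(-.047,.047)]
q+=[np.r_[p[:2]+x*A,p[2]-.1763+dz] for x,dz in((-.022,.01),(.022,.01),(.044,0.007))]
print(proj('wrist',q,s).round(1).tolist())
E
```

```text
time_s: 32.8
ee_pos: [0.5803, 0.1004, 0.2651]
orientation: [180.0, -0.0, -2.5]
force: [0.8, 0.1, -1.7]
finger_gap: 0.0214
[0.58028868 0.10042928 0.26506114] [ 1.79990198e+02 -3.87074565e-02 -2.53029998e+00]
[[263.9, 175.8], [229.5, 176.0], [263.9, 168.5], [229.3, 168.7], [300.6, 148.3], [193.3, 148.9], [253.1, 271.8], [252.6, 204.0], [252.4, 165.6]]
```

View pics/pc1z.png

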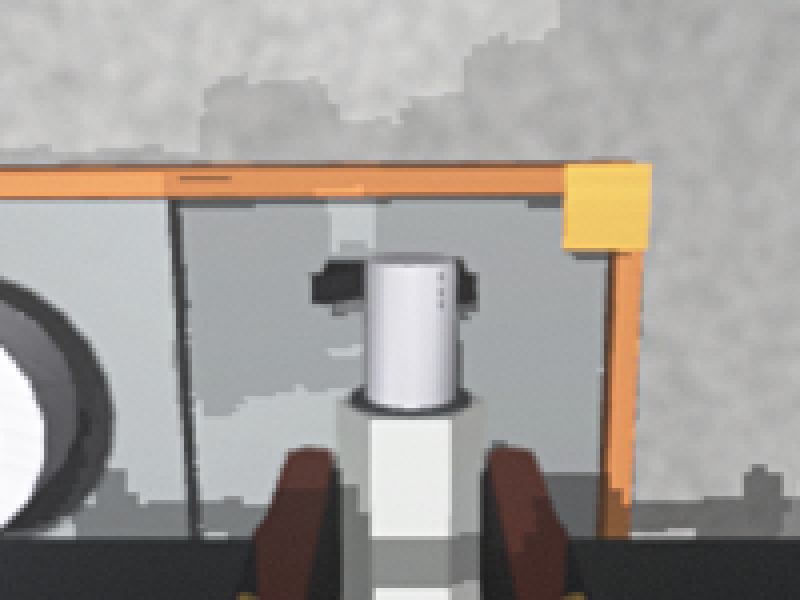

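View pics/pc1.png

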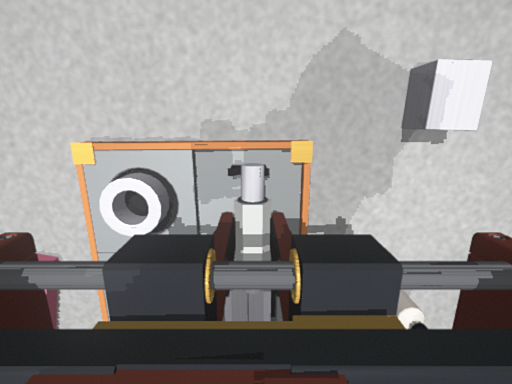

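```bash
python3 go.py .5792 .1042 .2065 -2.15
```

```text
shift [-0.006 -0.017  0.293] turn [ 0.    -0.    -0.004] from [0.5802 0.1007 0.265 ] [ 1.80e+02 -4.00e-02 -2.51e+00] t 32.85
```

```bash
python3 -m crank '[[12,[-0.006,-0.017,0.05],[0,0,0]],[12,[-0.006,-0.017,0.1],[0,0,0]],[12,[-0.006,-0.017,0.15],[0,0,0]],[12,[-0.006,-0.017,0.2],[0,0,0]],[12,[-0.006,-0.017,0.23],[0,0,0]],[12,[-0.006,-0.017,0.25],[0,0,0]],[12,[-0.006,-0.017,0.265],[0,0,0]],[12,[-0.006,-0.017,0.27],[0,0,0]]]'
python3 -m crank '[[12,[0,0,0.004],[0,0,0]],[12,[0,0,0.008],[0,0,0]],[12,[0,0,0.012],[0,0,0]],[12,[0,0,0.016],[0,0,0]],[12,[0,0,0.019],[0,0,0]],[12,[0,0,0.022],[0,0,0]],[12,[0,0,0.022],[0,0,0]],[12,[0,0,0.022],[0,0,0]]]'
```

```text
time_s: 33.65
ee_pos: [0.5789, 0.105, 0.2105]
orientation: [180.0, 0.0, -2.4]
force: [-0.1, 0.4, -1.5]
finger_gap: 0.0218
time_s: 34.45
ee_pos: [0.5791, 0.1045, 0.2067]
orientation: [180.0, -0.0, -2.5]
force: [-1.4, -2.6, 5.1]
finger_gap: 0.0214
```

```bash
python3 -m crank '[[12,[0,0,0],[0,0,0]],[28,[0,0,0],[0,0,0]],[36,[0,0,0],[0,0,0]],[44,[0,0,0],[0,0,0]],[44,[0,0,0],[0,0,0]],[44,[0,0,-0.1],[0,0,0]],[44,[0,0,-0.3],[0,0,0]],[44,[0,0,-0.5],[0,0,0]]]'
python3 -m crank '[[44,[-0.2,0,-0.2],[0,0,0]],[44,[-0.4,0,-0.2],[0,0,0]],[44,[-0.5,0,-0.2],[0,0,0]],[44,[-0.5,0,-0.2],[0,0,0]],[44,[-0.5,0,-0.2],[0,0,0]],[44,[-0.5,0,-0.2],[0,0,0]],[44,[-0.5,0,-0.2],[0,0,0]],[44,[-0.5,0,-0.2],[0,0,0]]]'
python3 - <<'E'
from h import *
s,im,d=shot('wrist','end'); print(s['ee_pos'],s['force'])
c={'lg':(.5833,.1995,.036),'sm':(.4883,.2032,.032),'vb':(.4846,.1085,.048),'pg':(.5793,.1042,.04)}
print({k:proj('wrist',[v],s).round(1).tolist() for k,v in c.items()})
shot('scene','end_s'); shot('top','end_t')
a=cv2.imread('pics/end_s.png')[110:300,50:440]; cv2.imwrite('pics/end_sz.png',cv2.resize(a,None,fx=2,fy=2))
E
```

```text
time_s: 35.25
ee_pos: [0.5786, 0.1051, 0.3069]
orientation: [180.0, 0.1, -2.4]
force: [0.5, 1.3, 1.4]
finger_gap: 0.044
time_s: 36.05
ee_pos: [0.4796, 0.109, 0.3462]
orientation: [179.9, -0.0, -2.5]
force: [0.4, -0.3, 0.2]
finger_gap: 0.0441
[0.47962036 0.10898133 0.34615338] [ 0.43418344 -0.32661084  0.21679432]
{'lg': [[160.7, 90.8]], 'sm': [[169.3, 179.9]], 'vb': [[252.6, 182.7]], 'pg': [[252.9, 90.2]]}
```

View pics/end.png

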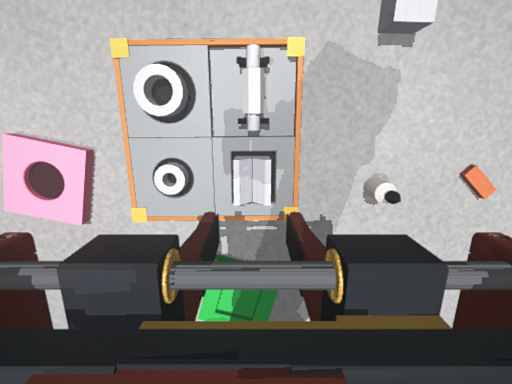

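View pics/end_sz.png

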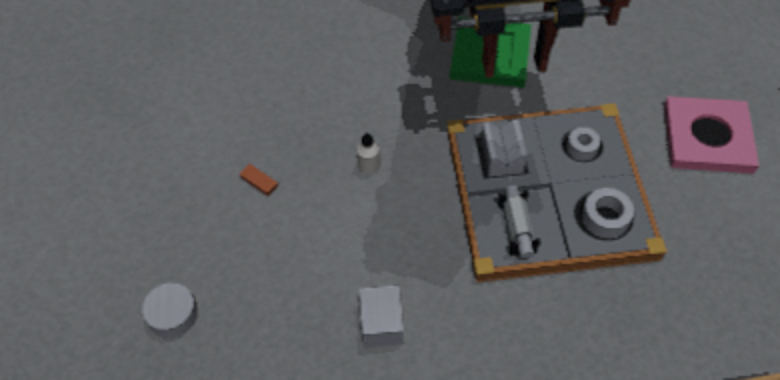

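```bash
python3 seg.py end 215 .036 125 195 60 125; python3 seg.py end 215 .032 148 195 155 200
python3 - <<'E'
from h import *
z=np.load('pics/end.npz'); s={k:z[k] for k in('ee_pos','orientation')}; p=cloud('wrist',z['d'],s)
g=cv2.cvtColor(z['im'],cv2.COLOR_RGB2GRAY)
for k,(u0,u1,v0,v1) in {'lg':(130,190,60,122),'sm':(152,190,160,198),'vb':(232,274,158,208),'pg grip':(240,268,62,118),'pins':(244,262,44,60),'pin2':(244,262,119,130)}.items():
    q=p[v0:v1,u0:u1][g[v0:v1,u0:u1]>200]; print(k,np.nanmedian(q[:,2]).round(4),np.nanpercentile(q[:,2],95).round(4))
e=plane('wrist',[[253.5,45],[252.5,129.5]],.037,s); print(e.round(4),np.degrees(np.arctan2(*(e[0]-e[1])[1::-1])),np.linalg.norm(e[0]-e[1]))
for n,t0,t1 in(('scene','scene0','end_s'),('top','top0','end_t')):
  a=cloud(n,np.load(f'pics/{t0}.npz')['d']);b=cloud(n,np.load(f'pics/{t1}.npz')['d'])
  for k,c in(('disc',(.615,-.27)),('block',(.66,-.058))):
    f_=lambda w: w[(w[...,2]>.008)&(w[...,2]<.06)&(abs(w[...,0]-c[0])<.05)&(abs(w[...,1]-c[1])<.05)].mean(0).round(4)
    print(n,k,f_(a),f_(b))
E
```

```text
px [157.4  89.4] area 1953.0 ellipse [584.4 202.8] [49.7 50.4] rect [584.1 202.8] [51.  49.6] 87.5
px [169.2 179.1] area 664.5 ellipse [489.1 203.3] [33.3 33.6] rect [489.1 203.3] [34.1 32.5] 87.5
lg 0.0363 0.0375
sm 0.0322 0.0333
vb 0.0469 0.0491
pg grip 0.0394 0.0415
pins 0.0365 0.0383
pin2 0.0366 0.0378
[[0.6218 0.1018 0.037 ]
 [0.5402 0.1063 0.037 ]] -3.134828279630035 0.08174396115750786
scene disc [ 0.6188 -0.2671  0.0222] [ 0.619  -0.267   0.0221]
scene block [ 0.6659 -0.0564  0.0327] [ 0.6659 -0.0564  0.033 ]
top disc [ 0.6128 -0.2718  0.023 ] [ 0.6126 -0.2723  0.0231]
top block [ 0.6563 -0.0607  0.0339] [ 0.6562 -0.0605  0.0337]
```

All the heights match (tops at 36, 32, 48 and 40 mm) and the disc and block haven't moved. Handing in.

```bash
python3 -c "
from bench import r
print(r.close_job()); print(r.read_state()['time_s'])"
```

```text
the job is handed in; nothing more can be done
None
the job is handed in; nothing more can be done
```

All four gauges are in their own inserts in the tray, each lowered until it touched before I let go. I handed the job in at about 36 s of the 109 s allowed; it reports no verdict.

My last check, from the wrist camera with the gripper clear of everything:

| Gauge | Expected top height | Measured | Offset from insert centre |
|---|---|---|---|
| Large ring | 36 mm | 36.3 mm | about 3.5 mm |
| Small ring | 32 mm | 32.2 mm | about 1 mm |
| Vee block | 48 mm | 46.9–49.1 mm | set down within about 1 mm, not measured afterwards |
| Plug gauge (grip top) | 40 mm | 39.4 mm | about 1–3 mm |

- **Plug gauge angle:** it lies about 1° off the cradle's axis. Both end pins sit at the same height, within 0.1 mm.
- **Disc and plain block:** neither moved by more than 0.5 mm between the before and after pictures.
- **Disagreements:**
  - The fixed cameras differed from each other by 5–9 mm on positions worked out from depth, so I relied on the wrist camera.
  - The cradle's sideways position read 1.5 mm differently from its saddles than from its insert edges. I aimed between the two.
- **Contact force:** the highest reading at a set-down was about 26 N, with the small ring.

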